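# Seat and hold the centrifuge rotor

## Task

Slide the black rotor out from under the hood of its parking dock, lower it onto the spindle of the open centrifuge and turn it by its knurled hub until the hidden keyways underneath drop over the drive pins. Push it fully down against the spring washer and finish while still holding it there: let go and the spring lifts it again. Leave the petri dish, tip box, tube rack and timer where they are.

Things in the scene. Friction and masses are not known exactly. Their poses are not given: they have to be found in the camera images.
- rotor: Loose black rotor, about 0.25 kg, six white tube lids on top; origin at the centre of its flat underside, z up. Disc 80 mm across, 22 mm high. Below: a central bore of 18.7 mm diameter, 32 mm deep, and around it, hidden inside the skirt, four radial keyways a quarter turn apart, 8.5 mm wide, 12 mm deep. Nothing on top marks them and their angle is not given.
- hub_top (a point): Centre of the top of the rotor's grey knurled hub. The hub is 28 mm in diameter, on the rotor's axis, from 22 to 66 mm above the underside; this point is at 66 mm. Grip the rotor by it, from any side.
- dock: Fixed white parking dock; origin on the bench near the parked rotor's axis, x towards its closed back: the rotor comes out along -x. The rotor stands on its floor, 6 mm thick, from x = -105 to +50 mm, 104 mm wide. Side walls 88 mm apart, from x = -20 to +50 mm.
- hood (a point): Centre of the top of the dock's hood, 36 mm above the bench and at x = +15 mm of the dock. The hood is 4 mm thick and covers x = -20 to +50 mm of the dock, over the rotor's disc. The hub stands up through a 34 mm wide slot in it (blue edges) that is open to the dock's -x and closed at x = +20 mm. The disc is clear of the hood when the rotor's axis is at x = -60 mm of the dock or beyond.
- centrifuge: Fixed cream bench centrifuge, about 170 mm across; origin on the bench under the spindle axis. Round bowl, rim 66 mm above the bench, 120 mm across outside. The clear lid stands open on its +x side, leaning away, from 80 to 200 mm from the spindle axis and up to 140 mm above the bench.
- seat (a point): On the spindle axis, 60 mm above the bench: where the centre of the rotor's underside lies when the rotor is fully home. The fixed spindle is 16 mm in diameter; its conical nose ends 27 mm above this point.
- pins (a point): On the spindle axis, at the height of the tops of the four drive pins, 9 mm above the seat. Pins 5 mm wide, reaching 15 mm from the axis, a quarter turn apart, at an angle that varies and is not given. A rotor whose keyways miss the pins rests on them, 9 mm above home; the keyways fit within about 0.1 rad, so a quarter turn either way finds them.
- washer (a joint): Travel in m, downwards, of the steel spring washer around the spindle: 0 when free (its top then 4 mm above the seat), about 0.004 when the rotor is fully home. The spring pushes up with about 7 N at first and 9.5 N at home, more than the rotor weighs.
- petri_dish: Bystander: petri dish 60 mm across, 14 mm high; origin at the centre of its underside.
- tip_box: Bystander: blue-grey pipette tip box 80 x 110 x 48 mm; origin at the centre of its underside.
- tube_rack: Bystander: grey tube rack 70 x 130 mm with capped tubes, 70 mm high; origin at the centre of its underside.
- timer: Bystander: small grey bench timer 55 x 65 x 24 mm; origin at the centre of its underside.
Mind the look-alikes: they are no part of the job. What is shaped like the rotor but green or pink is not meant. What is shaped like the dock but orange or red is not meant.

How it is judged (in metres and radians):
On the way, in this order (a step that is already met when the one before it is completed fails the run):
1. the rotor is out of the dock: its axis more than 60 mm from the dock's origin (horizontal distance between rotor and dock above 0.06 m), for 0.1 s.
2. the rotor is fully home on the spindle, keyways over the pins (z of rotor in the frame of seat below 0.0016 m and horizontal distance between rotor and seat below 0.004 m), for 0.2 s.
At the end, for the whole second after the job is handed in: The rotor is level (within 0.08 rad) and still on the spindle, its underside within 1.6 mm of the seat and within 4 mm of the axis, the spring washer pressed down by more than 2.4 mm, and the fingers still press on the rotor with more than 2 N (all of step 2 and z of rotor in the frame of seat above -0.003 m and angle between rotor's own z axis and vertical below 0.08 rad and value of joint washer above 0.0024 m and contact force between the fingers and rotor above 2 N and linear speed of rotor below 0.02 m/s); the arm keeps its last pose, push and grip.
It fails at once if the petri dish is pushed more than 15 mm or tipped (distance of petri_dish from where it was at the start of the episode above 0.015 m or angle between petri_dish's own z axis and vertical above 0.3 rad).
It fails at once if the tip box is pushed more than 15 mm or tipped (distance of tip_box from where it was at the start of the episode above 0.015 m or angle between tip_box's own z axis and vertical above 0.3 rad).
It fails at once if the tube rack is pushed more than 15 mm or tipped (distance of tube_rack from where it was at the start of the episode above 0.015 m or angle between tube_rack's own z axis and vertical above 0.3 rad).
It fails at once if the timer is pushed more than 15 mm or tipped (distance of timer from where it was at the start of the episode above 0.015 m or angle between timer's own z axis and vertical above 0.3 rad).
It also fails if it takes over 58 s, if anything falls off the work surface, if the arm or the gripper's body presses on something with over 40 N, if the wrist force passes 120 N, or if a joint passes its speed limit or range.

## Robot

A 6-joint arm with a two-finger parallel gripper is mounted at the origin on the work surface. World frame = base frame: x ahead of the robot, y to its left, z up, the work surface at z = 0. Lengths are in mm, angles in rad, forces in N, time in s.
With the tool pointing down it reaches from about 350 to 775 mm from the base axis. Payload 7.3 kg.
Tool frame: the origin (TCP) lies midway between the tips of the shut fingers; the grasp point (between the pads) lies 19 mm behind it (bot.grip_depth is the distance from the TCP to the grasp point, in mm); z points along the fingers, x is the direction in which the jaws open and shut, and the axes are right-handed (so a half turn about z gives the same grasp; the last joint's range is limited). The gripper opens to 92 mm and grips with 3 to 60 N. Pads are 19 mm wide; open, the fingers measure 130 mm over their backs; the gripper's body (75 mm by 190 mm) begins 47 mm behind the grasp point.
Start: joints at [-1.425, 0.342, 1.524, -0, 1.275, -0.146], TCP at [151.052, -502.82, 226.741] pointing down, gripper open.
Joint ranges: [-2.53, 2.53], [-0.77, 2.02], [0.04, 2.7], [-1, 4.14], [0.28, 2.66], [-3.11, 3.11]. Speed limits (rad/s): [2.57, 2.57, 3.14, 3.14, 3.14, 3.14].

## Interface

Orientations are given as [roll, pitch, yaw] about the fixed x, y, z axes, in that order (R = Rz(yaw) Ry(pitch) Rx(roll)).
In Python, from plant import bot gives the robot as it stands. The module is installed in compiled form; this text tells all that it offers.
- The arm moves only by the shell command python3 -m inch 'ROWS'. ROWS is JSON, a list that holds one entry, the list of rows, each a list of 7 numbers: the shift along the tool's x, y, z each as a share of 0.2 m, from -1 to 1, then the turn, a rotation vector about the tool's x, y, z each as a share of 45 degrees, from -1 to 1, then the closure, from -1 (fully open) to 1 (shut), so that 0 is half open. A call has exactly 10 rows; each row is the pose to reach, as a shift and turn from the pose commanded when the call began, along the tool's axes at that moment; what a row does not reach only later rows make up. A row lasts 1/8 s, in which the tool goes at most 62.5 mm and 10.7 degrees, less where a joint would pass 70% of its speed; a pose out of reach is approached as far as the arm can. A call with a number of a shift or a turn outside -1 to 1 is refused whole. A call with a gripper value outside its range is refused whole. The fingers move at their own pace and stop on an object; the grip force is fixed at half the most. Time passes only in rows, so rows that repeat a pose let the fingers close, or fill a call up. It gives the time, the measured TCP pose, the force and the opening at its end, in the units of the state.
- bot.get_obs(): the state, without advancing time (a new reading comes with each control period).
- bot.capture(name): name is "scene" or "top" or "wrist"; returns the picture (420x560x3 uint8, red, green, blue); there is no depth.
- bot.camera_params(name): a dict with "fx", "fy", "cx", "cy" (pixels), "R" (3x3) and "t" (3): a world point X has camera coordinates R X + t; the wrist camera has in their place "T_tool_cam" (4x4, takes a point from camera to tool coordinates, whose origin is the TCP and whose axes are the tool frame's). Camera axes: x right, y down, z forward; pixel columns grow to the right and rows downward; lengths in mm; the calibration is good to about 2 mm. A picture is of the moment at which its call begins: read the wrist's pose just before it. camera_params takes no time and is no camera call.
- bot.close_job(): hands the job in, once; it reports no verdict.
The state is a dict: "time": time; "joint_positions": joint angles; "dq": joint speeds; "tau": joint torques, N m; "tool_pos": TCP position; "tcp_rot": TCP orientation; "contact_force": force on the tool from outside, world axes, zero at the start; "moment": the same for the moment, N m; "grip_width": finger opening in mm.
Only numpy, scipy, OpenCV 4.12 (cv2) and the standard library are available. Lean on these libraries where they do the work, as an engineer would, in place of code of your own. Each camera call takes 0.05 s, during which the arm holds its last target.

## Working session

There is one attempt and no reset: what is moved stays moved. The work goes in short steps, Python scripts to look and compute and a shell command to move; the robot and the scene stay as the last step left them, time stands still between calls to the robot, and variables do not carry over. Pictures are saved under pics/ and viewed, and the job is handed in when it is done.

```bash
mkdir -p pics; python3 - <<'E'
from plant import bot
import cv2
o=bot.get_obs();print(o)
for n in("scene","top","wrist"):
    im=bot.capture(n);cv2.imwrite(f"pics/{n}0.png",im[:,:,::-1]);print(n,bot.camera_params(n))
E
```

```text
{'time': 0.0, 'joint_positions': array([-1.42502492e+00,  3.42699734e-01,  1.52501334e+00,  5.57218886e-06,
        1.27537969e+00, -1.45994152e-01]), 'dq': array([-0.00165502,  0.00072845,  0.0008916 ,  0.0024481 , -0.00111277,
        0.00024318]), 'tau': array([-1.53935867e-03, -4.31251645e+01, -2.44219530e+01,  7.17326417e-02,
        5.61624987e-02, -1.17650461e-04]), 'tool_pos': array([ 150.9801147 , -502.40470238,  226.05817116]), 'tcp_rot': array([-3.14136915e+00,  1.48337612e-03, -1.27903223e+00]), 'contact_force': array([ 0.40318386, -0.04771917, -0.56588346]), 'moment': array([-0.02414747, -0.00231725,  0.00366691]), 'grip_width': 91.77464700065808}
scene {'fx': 510.73185686200077, 'fy': 510.73185686200077, 'cx': 281.57130644942004, 'cy': 215.01776461207143, 'R': array([[ 0.31333141,  0.94953622, -0.01429681],
       [ 0.54360574, -0.19168467, -0.81715959],
       [-0.7786631 ,  0.24826994, -0.57623416]]), 't': array([-156.9506023 , -205.72194929, 1941.31678042])}
top {'fx': 461.2077568257075, 'fy': 461.2077568257075, 'cx': 278.5655042349847, 'cy': 209.6934428541868, 'R': array([[-0.01397755, -0.99968727, -0.02073606],
       [-0.99886416,  0.01490479, -0.04525744],
       [ 0.04555235,  0.02007992, -0.99876012]]), 't': array([  29.59631377,  518.19652964, 1241.39764402])}
wrist {'fx': 314.89406808984427, 'fy': 314.89406808984427, 'cx': 281.1613323768928, 'cy': 203.43414311145412, 'T_tool_cam': array([[ 9.99999688e-01, -7.83788441e-04, -1.01561480e-04,
         4.67388219e-01],
       [ 7.80199773e-04,  9.58463829e-01,  2.85213042e-01,
        -7.72254966e+01],
       [-1.26203680e-04, -2.85213032e-01,  9.58464141e-01,
        -1.58150294e+02],
       [ 0.00000000e+00,  0.00000000e+00,  0.00000000e+00,
         1.00000000e+00]])}
```

View pics/top0.png

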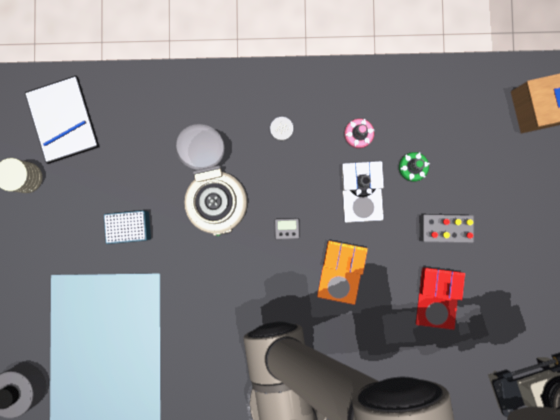

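View pics/scene0.png

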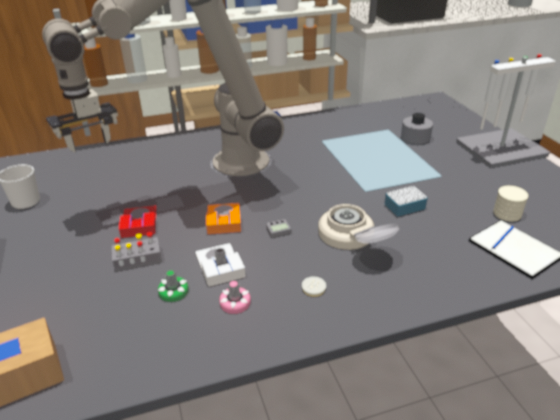

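View pics/wrist0.png

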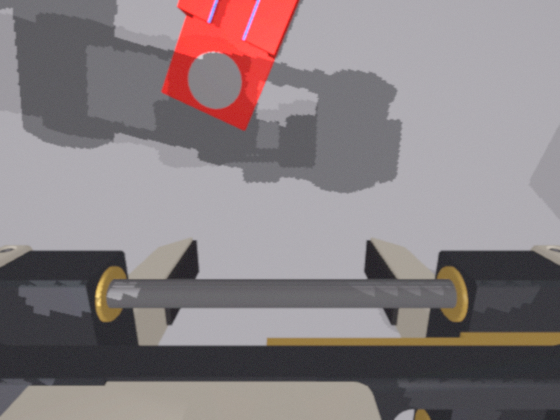

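The top view shows these candidates:
- **Rotor:** black at about (365,183) in the white dock. The look-alikes are green at (414,166) and pink at (360,132).
- **Dock:** white at (363,190). The look-alikes are orange at (343,270) and red at (440,298).
- **Centrifuge:** about (214,202), lid at image-up.

I choose the black rotor in the white dock and check it in a close crop.

```bash
python3 - <<'E'
import cv2,numpy as np
t=cv2.imread("pics/top0.png");s=cv2.imread("pics/scene0.png")
a=cv2.resize(t[150:230,325:405],(400,400),interpolation=cv2.INTER_CUBIC)
b=cv2.resize(t[160:240,175:255],(400,400),interpolation=cv2.INTER_CUBIC)
c=cv2.resize(s[235:295,185:255],(400,343),interpolation=cv2.INTER_CUBIC)
d=cv2.resize(s[195:265,310:390],(400,350)[:2],interpolation=cv2.INTER_CUBIC)
cv2.imwrite("pics/crop1.png",np.hstack([a,b]));
c=cv2.resize(c,(400,350));cv2.imwrite("pics/crop2.png",np.hstack([c,d]))
E
```

```text
(no output)
```

View pics/crop1.png

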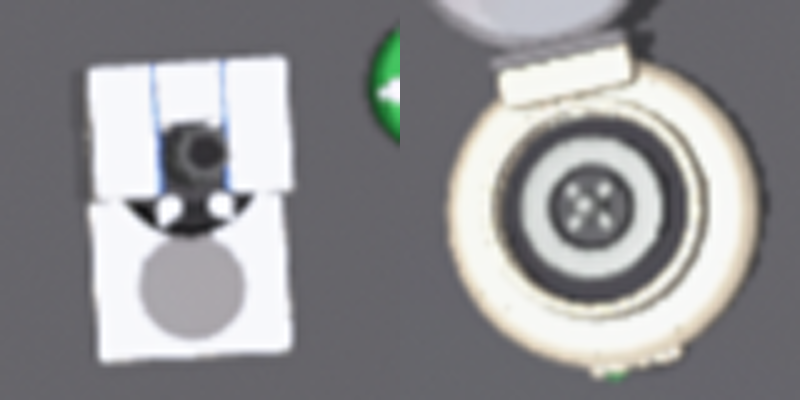

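View pics/crop2.png

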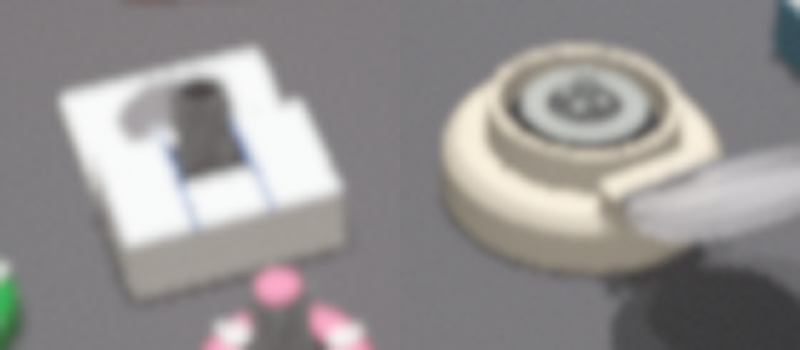

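The crop confirms it: black disc with white lids and a grey hub, its top at about (366.5,180.5), in the white dock with blue slot edges, exit towards image-down. The spindle is at about (213,201).

```bash
cat > h.py <<'E'
import numpy as np
from plant import bot
def ray(n,u,v,z,im=None):
    p=bot.camera_params(n)
    R,t=p["R"],p["t"];d=R.T@np.array([(u-p["cx"])/p["fx"],(v-p["cy"])/p["fy"],1]);o=-R.T@t
    return o+d*(z-o[2])/d[2]
def wray(u,v,z,o=None):
    from scipy.spatial.transform import Rotation as Ro
    o=o or bot.get_obs();p=bot.camera_params("wrist");T=p["T_tool_cam"]
    R=Ro.from_euler("xyz",o["tcp_rot"]).as_matrix()
    c=R@T[:3,3]+o["tool_pos"];d=R@T[:3,:3]@np.array([(u-p["cx"])/p["fx"],(v-p["cy"])/p["fy"],1])
    return c+d*(z-c[2])/d[2]
E
python3 - <<'E'
from h import *
c=lambda x,y,ox,oy:(ox+(x+.5)/5-.5,oy+(y+.5)/5-.5)
for nm,x,y,z in [("hub",208,153,72),("hoodBL",88,67,36),("hoodBR",288,57,36),("floorL",100,362,6),("floorR",292,352,6),("hoodFL",92,202,36),("hoodFR",292,189,36),("disc lowest",187,237,28)]:
    print(nm,ray("top",*c(x,y,325,150),z).round(1))
for nm,x,y,z in [("pinsL",175,185,69),("pinsR",207,186,69),("p3",175,222,69),("p4",208,225,69),("nose",191,206,78),("washer",193,206,64),("bowl c",205,206,66)]:
    print(nm,ray("top",*c(x,y,175,160),z).round(1))
s=lambda x,y:(185+(x+.5)*70/400-.5,235+(y+.5)*60/350-.5)
print("scene hub",ray("scene",*s(203,90),72))
s=lambda x,y:(310+(x+.5)*80/400-.5,195+(y+.5)*70/350-.5)
print("scene spindle",ray("scene",*s(584,100),69), ray("scene",*s(584-400,100),69))
for nm,u,v,z in [("pink",360,132,50),("green",414,166,50),("timer",287,229,24),("petri",282,128,14),("rack",448,228,70),("orange",343,270,30)]: print(nm,ray("top",u,v,z).round())
E
```

```text
hub [ 588.8 -206.7   72. ]
hoodBL [ 639.7 -150.1   36. ]
hoodBR [ 643.3 -256.5   36. ]
floorL [ 482.7 -156.9    6. ]
floorR [ 486.6 -261.     6. ]
hoodFL [ 567.4 -150.7   36. ]
hoodFR [ 572.7 -256.9   36. ]
disc lowest [ 548.5 -202.    28. ]
pinsL [552.8 200.2  69. ]
pinsR [552.  183.5  69. ]
p3 [533.5 200.3  69. ]
p4 [531.7 183.1  69. ]
nose [541.1 190.4  78. ]
washer [542.  191.7  64. ]
bowl c [541.8 185.1  66. ]
scene hub [ 589.79428216 -204.38044767   72.        ]
scene spindle [625.50090789 412.97414638  69.        ] [546.69541771 189.51180791  69.        ]
pink [ 719. -197.   50.]
green [ 627. -337.   50.]
timer [466.  -0.  24.]
petri [742.  10.  14.]
rack [ 462. -414.   70.]
orange [ 355. -147.   30.]
```

```bash
python3 -m inch '[[[-0.07,-0.22,0,0,0,0,-1],[-0.14,-0.45,0,0,0,0,-1],[-0.2,-0.64,0,0,0,0,-1],[-0.263,-0.84,0,0,0,0,-1],[-0.263,-0.84,0,0,0,0,-1],[-0.263,-0.84,0,0,0,0,-1],[-0.263,-0.84,0,0,0,0,-1],[-0.263,-0.84,0,0,0,0,-1],[-0.263,-0.84,0,0,0,0,-1],[-0.263,-0.84,0,0,0,0,-1]]]'
python3 -m inch '[[[-0.07,-0.22,0,0,0,0,-1],[-0.14,-0.45,0,0,0,0,-1],[-0.2,-0.64,0,0,0,0,-1],[-0.263,-0.84,0,0,0,0,-1],[-0.263,-0.84,0,0,0,0,-1],[-0.263,-0.84,0,0,0,0,-1],[-0.263,-0.84,0,0,0,0,-1],[-0.263,-0.84,0,0,0,0,-1],[-0.263,-0.84,0,0,0,0,-1],[-0.263,-0.84,0,0,0,0,-1]]]'
python3 -m inch '[[[-0.07,-0.22,0.1,0,0,0.1,-1],[-0.14,-0.45,0.2,0,0,0.2,-1],[-0.2,-0.64,0.3,0,0,0.3,-1],[-0.263,-0.84,0.3,0,0,0.372,-1],[-0.263,-0.84,0.3,0,0,0.372,-1],[-0.263,-0.84,0.3,0,0,0.372,-1],[-0.263,-0.84,0.3,0,0,0.372,-1],[-0.263,-0.84,0.3,0,0,0.372,-1],[-0.263,-0.84,0.3,0,0,0.372,-1],[-0.263,-0.84,0.3,0,0,0.372,-1]]]'
python3 - <<'E'
from h import *
import cv2
o=bot.get_obs();print(o["tool_pos"],o["tcp_rot"],o["joint_positions"],o["contact_force"])
cv2.imwrite("pics/w1.png",bot.capture("wrist")[:,:,::-1])
E
```

```text
time: 1.4
tool_pos: [296.6, -404.3, 226.7]
tcp_rot: [3.142, -0.0, -1.279]
contact_force: [-0.2, 0.7, -0.3]
grip_width: 92.1
time: 2.65
tool_pos: [442.4, -305.6, 226.8]
tcp_rot: [-3.142, -0.0, -1.28]
contact_force: [-0.0, 0.5, -0.2]
grip_width: 91.8
time: 3.9
tool_pos: [588.2, -206.9, 166.8]
tcp_rot: [-3.141, -0.0, -1.571]
contact_force: [-0.7, 0.4, -0.2]
grip_width: 91.6
[ 588.22703851 -206.90772047  166.84714041] [-3.14142027e+00 -1.32676912e-04 -1.57149809e+00] [-4.61041284e-01  5.70375297e-01  1.32184088e+00 -4.45690880e-05
  1.24916310e+00  1.11047088e+00] [-0.71616644  0.40695217 -0.20603753]
```

View pics/w1.png

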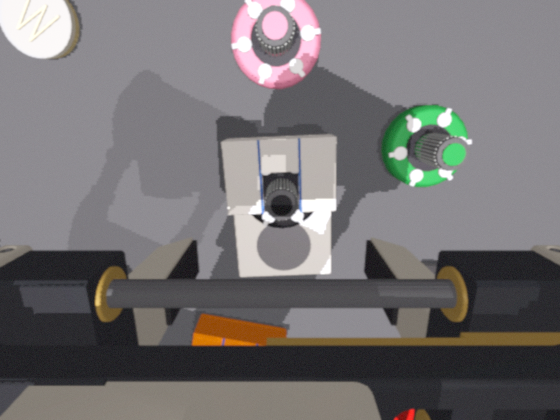

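```bash
python3 - <<'E'
from h import *
print(wray(282,207,72)); 
for u,v,z in [(222,139,36),(335,136,36),(239,276,6),(330,271,6),(260,140,36),(300,140,36),(263,212,36),(299,212,36)]: print(wray(u,v,z).round(1))
E
```

```text
[ 587.23221847 -207.95681564   72.        ]
[ 640.4 -154.    36. ]
[ 642.9 -255.8   36. ]
[ 484.9 -159.3    6. ]
[ 491.1 -262.3    6. ]
[ 639.5 -188.2   36. ]
[ 639.4 -224.4   36. ]
[ 571.1 -189.7   36. ]
[ 571.  -224.5   36. ]
```

Hub top at pixel (282,207) gives (587,-208), which agrees with the top view and the TCP within 1.5 mm. I'll descend until the tips are 8 mm above the hood, then close.

```bash
python3 -m inch '[[[0,0,0.15,0,0,0,-1],[0,0,0.3,0,0,0,-1],[0,0,0.42,0,0,0,-1],[0,0,0.52,0,0,0,-1],[0,0,0.58,0,0,0,-1],[0,0,0.61,0,0,0,-1],[0,0,0.61,0,0,0,-1],[0,0,0.61,0,0,0,-1],[0,0,0.61,0,0,0,-1],[0,0,0.61,0,0,0,-1]]]'
python3 -m inch '[[[0,0,0,0,0,0,0],[0,0,0,0,0,0,0.2],[0,0,0,0,0,0,0.4],[0,0,0,0,0,0,1],[0,0,0,0,0,0,1],[0,0,0,0,0,0,1],[0,0,0,0,0,0,1],[0,0,0,0,0,0,1],[0,0,0,0,0,0,1],[0,0,0,0,0,0,1]]]'
```

```text
time: 5.2
tool_pos: [588.5, -206.8, 45.1]
tcp_rot: [-3.141, -0.0, -1.571]
contact_force: [-0.8, 0.5, -0.2]
grip_width: 92.2
time: 6.45
tool_pos: [588.4, -206.8, 44.7]
tcp_rot: [-3.142, -0.0, -1.571]
contact_force: [0.3, -0.8, 0.2]
grip_width: 27.0
```

```bash
python3 -m inch '[[[0,0.02,-0.005,0,0,0,1],[0.003,0.07,-0.005,0,0,0,1],[0.006,0.13,-0.005,0,0,0,1],[0.008,0.19,-0.005,0,0,0,1],[0.01,0.25,-0.005,0,0,0,1],[0.013,0.31,-0.005,0,0,0,1],[0.015,0.37,-0.005,0,0,0,1],[0.017,0.42,-0.005,0,0,0,1],[0.018,0.45,-0.005,0,0,0,1],[0.018,0.45,-0.005,0,0,0,1]]]'
python3 - <<'E'
from h import *
import cv2
a=bot.capture("wrist")[:,:,::-1];print(bot.get_obs()["tool_pos"])
b=bot.capture("top")[:,:,::-1]
cv2.imwrite("pics/w2.png",a);cv2.imwrite("pics/t2.png",cv2.resize(b[140:250,300:420],(720,600)[:2]))
E
```

```text
time: 7.7
tool_pos: [498.1, -210.4, 45.8]
tcp_rot: [-3.142, -0.0, -1.571]
contact_force: [-0.4, -0.3, -2.1]
grip_width: 27.4
[ 498.5447857  -210.44091926   45.85754161]
```

View pics/w2.png

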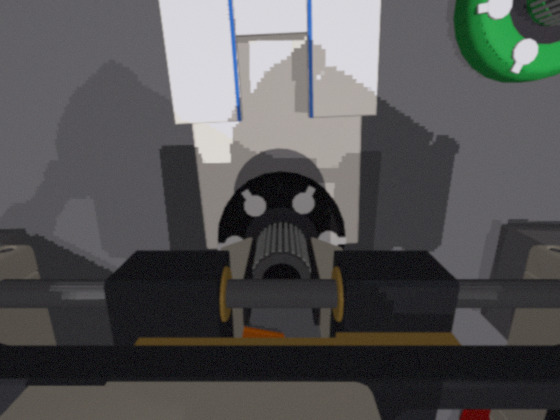

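View pics/t2.png

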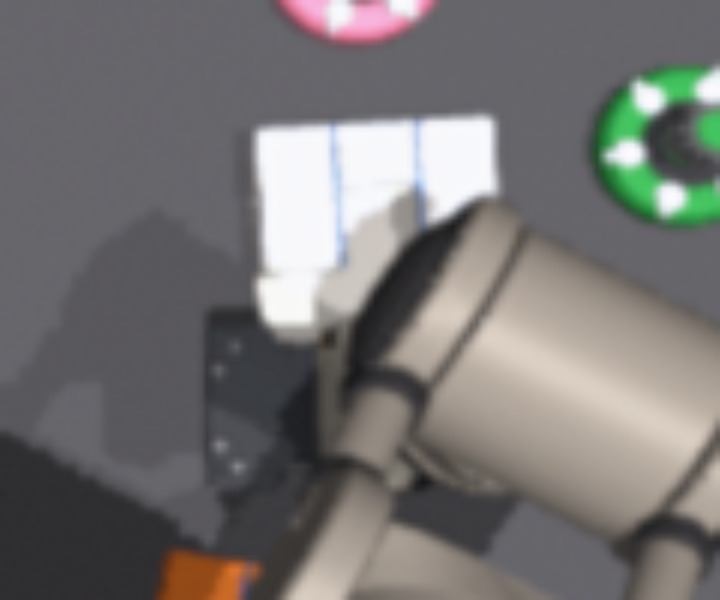

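The rotor is out and firmly held: disc at about (281,225) in the wrist view, fully clear of the hood. I'll lift it and carry it to a spot short of the spindle so the wrist camera can see the spindle.

```bash
python3 -m inch '[[[0,0,-0.1,0,0,0,1],[0,0,-0.25,0,0,0,1],[0,0,-0.4,0,0,0,1],[-0.1,0,-0.5,0,0,0,1],[-0.25,0,-0.55,0,0,0,1],[-0.4,0.03,-0.55,0,0,0,1],[-0.6,0.07,-0.55,0,0,0,1],[-0.8,0.1,-0.55,0,0,0,1],[-0.95,0.12,-0.55,0,0,0,1],[-1,0.12,-0.55,0,0,0,1]]]'
python3 -m inch '[[[-0.1,0,0,0,0,0,1],[-0.25,0,0,0,0,0,1],[-0.45,0,0,0,0,0,1],[-0.65,0,0,0,0,0,1],[-0.82,0,0,0,0,0,1],[-0.94,0,0,0,0,0,1],[-1,0,0,0,0,0,1],[-1,0,0,0,0,0,1],[-1,0,0,0,0,0,1],[-1,0,0,0,0,0,1]]]'
python3 - <<'E'
from h import *
import cv2
o=bot.get_obs();print(o["tool_pos"],o["joint_positions"],o["contact_force"])
a=bot.capture("wrist")[:,:,::-1]
cv2.imwrite("pics/w3.png",a)
E
```

```text
time: 9.05
tool_pos: [474.4, -8.7, 155.8]
tcp_rot: [-3.141, 0.0, -1.569]
contact_force: [1.1, 0.4, -2.2]
grip_width: 27.5
time: 10.3
tool_pos: [474.7, 188.9, 155.7]
tcp_rot: [-3.142, -0.0, -1.572]
contact_force: [-1.6, 0.1, -2.9]
grip_width: 27.3
[474.66519668 188.87366843 155.70425433] [ 2.28771703e-01  3.86670786e-01  1.66859010e+00 -3.28766309e-04
  1.08639818e+00  1.80120881e+00] [-1.56233018  0.13828214 -2.86404233]
```

View pics/w3.png

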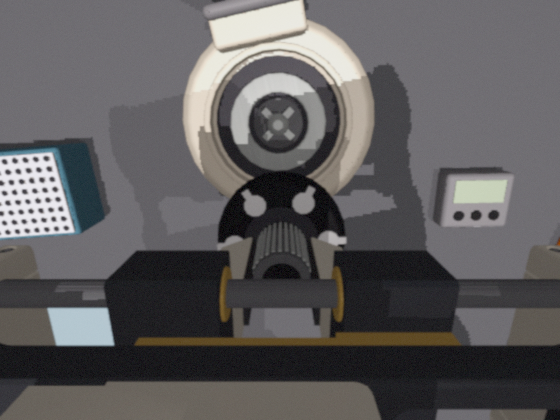

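```bash
python3 - <<'E'
from h import *
import cv2
a=cv2.imread("pics/w3.png");c=a[70:180,220:340]
cv2.imwrite("pics/w3c.png",cv2.resize(c,(600,550),interpolation=cv2.INTER_CUBIC))
o=bot.get_obs()
for u,v,z in [(278,124,78),(278,124,69),(281,172,139),(218,235,139),(345,235,139)]: print(wray(u,v,z,o).round(1))
E
```

```text
[542.1 190.8  78. ]
[541.7 190.8  69. ]
[518.4 188.7 139. ]
[480.4 226.4 139. ]
[480.2 150.5 139. ]
```

View pics/w3c.png

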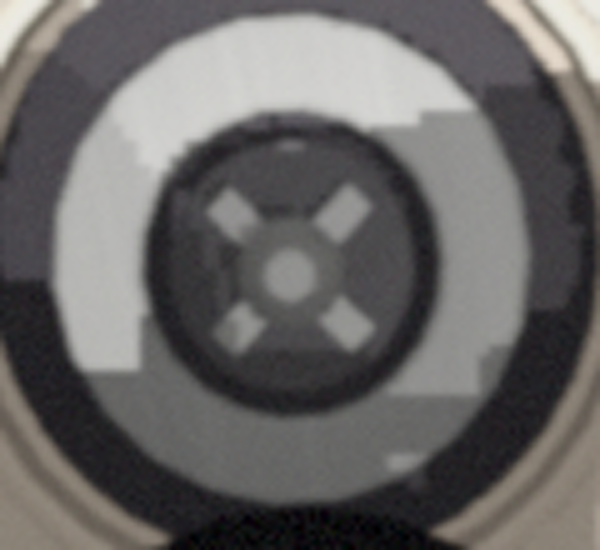

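```bash
python3 - <<'E'
from h import *
import cv2
from scipy.optimize import least_squares
a=cv2.imread("pics/w3.png");g=a.max(2)
o=bot.get_obs();zt=o["tool_pos"][2]-38.7+22
P=[]
for u in range(236,328,2):
    col=g[150:235,u].astype(int)
    i=np.where(col<25)[0]
    if len(i): P.append((u,150+i[0]-.5))
W=np.array([wray(u,v,zt,o)[:2] for u,v in P]);print([p[1] for p in P])
r=least_squares(lambda p:np.hypot(*(W-p[:2]).T)-p[2],[475,189,40],loss='soft_l1',f_scale=.5);print(r.x,np.abs(r.fun).max())
r=least_squares(lambda p:np.hypot(*(W-p[:2]).T)-40,[475,189],loss='soft_l1',f_scale=.5);print(r.x,o["tool_pos"])
print(wray(277.6,124.8,87,o),wray(277.7,123.6,69,o))
# washer/bowl circle check: washer outer edge in crop L,R,T,B
f=lambda x,y:(220+(x+.5)/5-.5,70+(y+.5)/5-.5)
print([wray(*f(*q),64,o).round(1)[:2] for q in [(54,255),(528,255),(290,13),(290,502)]])
E
```

```text
[np.float64(192.5), np.float64(190.5), np.float64(188.5), np.float64(186.5), np.float64(185.5), np.float64(183.5), np.float64(181.5), np.float64(180.5), np.float64(179.5), np.float64(178.5), np.float64(176.5), np.float64(175.5), np.float64(174.5), np.float64(173.5), np.float64(172.5), np.float64(172.5), np.float64(172.5), np.float64(172.5), np.float64(172.5), np.float64(171.5), np.float64(171.5), np.float64(171.5), np.float64(171.5), np.float64(171.5), np.float64(171.5), np.float64(172.5), np.float64(172.5), np.float64(172.5), np.float64(172.5), np.float64(172.5), np.float64(173.5), np.float64(173.5), np.float64(173.5), np.float64(174.5), np.float64(175.5), np.float64(177.5), np.float64(178.5), np.float64(180.5), np.float64(179.5), np.float64(182.5), np.float64(183.5), np.float64(185.5), np.float64(186.5), np.float64(187.5), np.float64(189.5), np.float64(192.5)]
[486.02822292 188.74291193  32.78683773] 0.7296387342664161
[478.28167887 188.90139386] [474.66043775 189.00050218 155.73080462]
[541.92487375 190.96714368  87.        ] [542.0056085  191.07304156  69.        ]
[array([544.1, 227.4]), array([544. , 154.6]), array([578.5, 191. ]), array([505.7, 191.4])]
```

```bash
python3 - <<'E'
from h import *
import cv2
from scipy.optimize import least_squares
a=cv2.imread("pics/w3.png");g=a.max(2)
o=bot.get_obs()
for zt,lo,hi in [(117,246,316),(119,246,316),(117,262,302)]:
    W=[]
    for u in range(lo,hi,2):
        i=np.where(g[150:235,u]<25)[0]
        if len(i): W.append(wray(u,150+i[0]-.5,zt,o)[:2])
    W=np.array(W)
    r=least_squares(lambda p:np.hypot(*(W-p[:2]).T)-40,[475,189],loss='soft_l1',f_scale=.5);print(zt,r.x,np.abs(r.fun).max())
E
```

```text
117 [474.48807118 188.82549326] 1.051036052678029
119 [474.85229348 188.81941959] 1.0768013804463479
117 [474.62745014 189.45316386] 0.6742375268354763
```

Rotor axis measured at (474.6,189), which matches the TCP. Spindle at (542.0,191.0): nose, pins and washer all agree. I'll move over it and start lowering, with the underside going to about 82 mm, past the nose tip.

```bash
python3 -m inch '[[[0,-0.06,0,0,0,0,1],[0,-0.14,0,0,0,0,1],[-0.01,-0.22,0,0,0,0,1],[-0.01,-0.3,0,0,0,0,1],[-0.01,-0.33,0,0,0,0,1],[-0.01,-0.337,0,0,0,0,1],[-0.01,-0.337,0,0,0,0,1],[-0.01,-0.337,0,0,0,0,1],[-0.01,-0.337,0,0,0,0,1],[-0.01,-0.337,0,0,0,0,1]]]'
python3 -m inch '[[[0,0,0.04,0,0,0,1],[0,0,0.08,0,0,0,1],[0,0,0.11,0,0,0,1],[0,0,0.13,0,0,0,1],[0,0,0.15,0,0,0,1],[0,0,0.16,0,0,0,1],[0,0,0.17,0,0,0,1],[0,0,0.175,0,0,0,1],[0,0,0.175,0,0,0,1],[0,0,0.175,0,0,0,1]]]'
python3 - <<'E'
from h import *
import cv2
o=bot.get_obs();print(o["tool_pos"],o["contact_force"],o["moment"])
cv2.imwrite("pics/w4.png",bot.capture("wrist")[:,:,::-1])
cv2.imwrite("pics/s4.png",cv2.resize(bot.capture("scene")[130:270,270:450,::-1],(720,560)))
E
```

```text
time: 11.6
tool_pos: [541.8, 191.8, 155.8]
tcp_rot: [-3.141, -0.0, -1.571]
contact_force: [-0.3, -0.3, -2.4]
grip_width: 27.2
time: 12.85
tool_pos: [542.0, 191.7, 120.8]
tcp_rot: [-3.141, -0.0, -1.571]
contact_force: [0.1, 0.1, -2.4]
grip_width: 27.5
[541.97739662 191.72345372 120.8103763 ] [ 0.09315353  0.14481878 -2.3765822 ] [0.01957121 0.00849431 0.06527391]
```

View pics/w4.png

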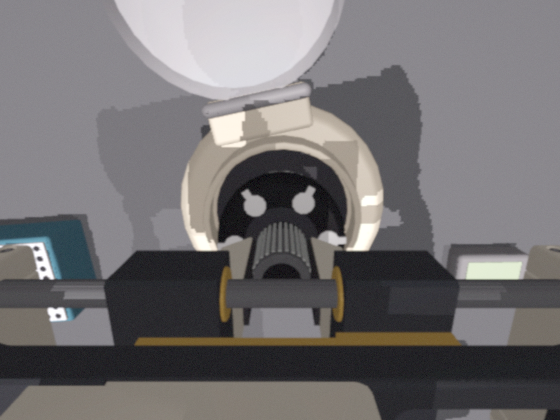

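View pics/s4.png

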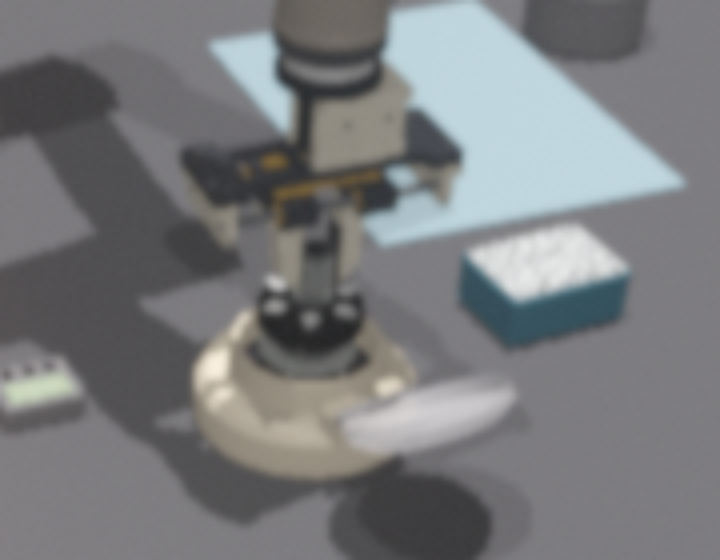

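```bash
python3 -m inch '[[[0.003,0,0.01,0,0,0,1],[0.003,0,0.02,0,0,0,1],[0.003,0,0.03,0,0,0,1],[0.003,0,0.04,0,0,0,1],[0.003,0,0.05,0,0,0,1],[0.003,0,0.055,0,0,0,1],[0.003,0,0.06,0,0,0,1],[0.003,0,0.062,0,0,0,1],[0.003,0,0.062,0,0,0,1],[0.003,0,0.062,0,0,0,1]]]'
```

```text
time: 14.2
tool_pos: [541.9, 191.1, 108.3]
tcp_rot: [-3.141, -0.0, -1.571]
contact_force: [-0.3, 0.4, -2.2]
grip_width: 27.3
```

Not touching yet. I'll press 2.5 mm further.

```bash
python3 -m inch '[[[0,0,0.003,0,0,0,1],[0,0,0.006,0,0,0,1],[0,0,0.009,0,0,0,1],[0,0,0.012,0,0,0,1],[0,0,0.012,0,0,0,1],[0,0,0.012,0,0,0,1],[0,0,0.012,0,0,0,1],[0,0,0.012,0,0,0,1],[0,0,0.012,0,0,0,1],[0,0,0.012,0,0,0,1]]]'
```

```text
time: 15.45
tool_pos: [542.3, 191.1, 107.5]
tcp_rot: [-3.14, 0.0, -1.571]
contact_force: [-3.6, -1.2, 9.2]
grip_width: 27.3
```

The rotor is resting on the pins and pressing about 11 N. I'll turn it in about 22° stages under this light push, watching height and force.

```bash
python3 -m inch '[[[0,0,0,0,0,-0.05,1],[0,0,0,0,0,-0.1,1],[0,0,0,0,0,-0.15,1],[0,0,0,0,0,-0.2,1],[0,0,0,0,0,-0.25,1],[0,0,0,0,0,-0.3,1],[0,0,0,0,0,-0.35,1],[0,0,0,0,0,-0.4,1],[0,0,0,0,0,-0.45,1],[0,0,0,0,0,-0.5,1]]]'; python3 -c "
from plant import bot;print(bot.get_obs()['moment'])"
```

```text
time: 16.7
tool_pos: [542.9, 192.2, 107.2]
tcp_rot: [-3.138, 0.001, -1.178]
contact_force: [-0.3, 2.6, 4.7]
grip_width: 27.3
[ 0.6970314   0.14375872 -0.1265996 ]
```

```bash
python3 -m inch '[[[0,0,0,0,0,-0.05,1],[0,0,0,0,0,-0.1,1],[0,0,0,0,0,-0.15,1],[0,0,0,0,0,-0.2,1],[0,0,0,0,0,-0.25,1],[0,0,0,0,0,-0.3,1],[0,0,0,0,0,-0.35,1],[0,0,0,0,0,-0.4,1],[0,0,0,0,0,-0.45,1],[0,0,0,0,0,-0.5,1]]]'; python3 -c "
from plant import bot;o=bot.get_obs();print(o['moment'],o['contact_force'],o['tool_pos'])"
```

```text
time: 17.95
tool_pos: [541.6, 191.1, 105.5]
tcp_rot: [3.141, 0.001, -0.785]
contact_force: [-0.1, 0.0, -1.7]
grip_width: 27.5
[-0.07780196  0.10095954 -0.49864441] [-0.10053151  0.03265151 -1.67174703] [541.56797507 191.06424679 105.54632239]
```

It dropped: the vertical load is gone and torque now blocks at -0.5 N·m, so the keyways are on the pins. I'll turn back a few degrees to relieve it while lowering.

```bash
python3 -m inch '[[[0,0,0,0,0,0.02,1],[0,0,0,0,0,0.04,1],[0,0,0,0,0,0.06,1],[0,0,0,0,0,0.08,1],[0,0,0.003,0,0,0.1,1],[0,0,0.006,0,0,0.1,1],[0,0,0.009,0,0,0.1,1],[0,0,0.01,0,0,0.1,1],[0,0,0.01,0,0,0.1,1],[0,0,0.01,0,0,0.1,1]]]'; python3 -c "
from plant import bot;o=bot.get_obs();print(o['moment'],o['contact_force'],o['tool_pos'])"
```

```text
time: 19.2
tool_pos: [541.9, 191.1, 104.0]
tcp_rot: [-3.142, -0.0, -0.864]
contact_force: [-3.1, -0.2, 1.4]
grip_width: 27.0
[-0.06062912  0.52763989 -0.04334011] [-3.05453871 -0.23625487  1.37173004] [541.89233886 191.14565931 103.95868323]
```

```bash
python3 -m inch '[[[0,0,0.005,0,0,0,1],[0,0,0.01,0,0,0,1],[0,0,0.015,0,0,0,1],[0,0,0.02,0,0,0,1],[0,0,0.025,0,0,0,1],[0,0,0.03,0,0,0,1],[0,0,0.035,0,0,0,1],[0,0,0.038,0,0,0,1],[0,0,0.038,0,0,0,1],[0,0,0.038,0,0,0,1]]]'; python3 -c "
from plant import bot;o=bot.get_obs();print(o['moment'],o['contact_force'],o['tool_pos'])"
```

```text
time: 20.45
tool_pos: [541.9, 191.1, 98.6]
tcp_rot: [-3.141, -0.001, -0.864]
contact_force: [-8.7, -1.6, 17.2]
grip_width: 27.4
[-0.2987252   1.54077982 -0.084256  ] [-8.70348627 -1.6359208  17.20156423] [541.88184669 191.1028413   98.62283535]
```

TCP z is 98.6, which is 8.9 mm below the on-pins height, and the load of about 19.6 N exceeds the spring's 9.5 N, so it is on the hard stop. I'll ease the side load by 1 mm, press 1 mm more as a check, and look.

```bash
python3 -m inch '[[[0,0.001,0.001,0,0,0,1],[-0.001,0.002,0.002,0,0,0,1],[-0.002,0.003,0.003,0,0,0,1],[-0.003,0.004,0.004,0,0,0,1],[-0.003,0.004,0.005,0,0,0,1],[-0.003,0.004,0.005,0,0,0,1],[-0.003,0.004,0.005,0,0,0,1],[-0.003,0.004,0.005,0,0,0,1],[-0.003,0.004,0.005,0,0,0,1],[-0.003,0.004,0.005,0,0,0,1]]]'; python3 - <<'E'
from h import *
import cv2
o=bot.get_obs();print(o['moment'],o['contact_force'],o['tool_pos'],o["dq"].round(4))
cv2.imwrite("pics/w5.png",bot.capture("wrist")[:,:,::-1])
cv2.imwrite("pics/s5.png",cv2.resize(bot.capture("scene")[150:270,290:430,::-1],(700,600)))
E
```

```text
time: 21.7
tool_pos: [541.9, 191.1, 98.6]
tcp_rot: [-3.138, -0.002, -0.864]
contact_force: [-7.9, -2.5, 21.7]
grip_width: 27.5
[-0.34773956  1.45638559 -0.12327974] [-7.87665757 -2.54045935 21.66297651] [541.85784732 191.12858285  98.58791606] [-0.001   0.0011 -0.0003 -0.0008  0.0005 -0.001 ]
```

View pics/w5.png

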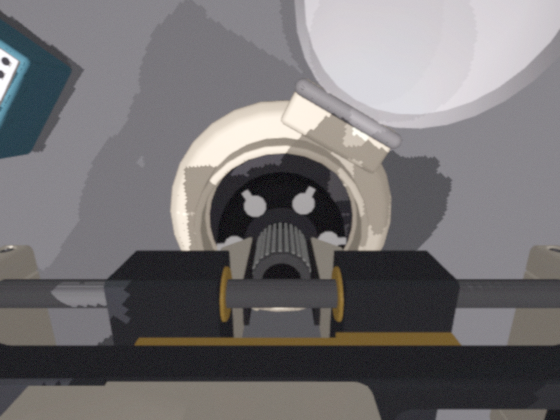

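View pics/s5.png

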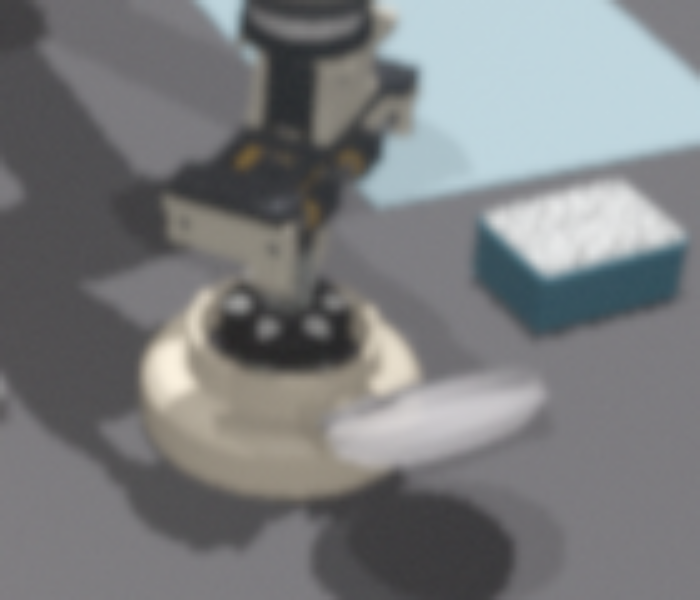

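The wrist view shows the lids at (255,205) and (304,203), as before, so the hub has not slipped. The scene view shows the disc sunk level in the bowl. Pressing harder raised the load from 17 to 22 N without moving z, so it is home. Handing in.

```bash
python3 -c "
from plant import bot;print(bot.close_job());o=bot.get_obs();print(o['time'],o['contact_force'],o['tool_pos'],o['grip_width'])"
```

```text
the job is handed in; nothing more can be done
None
the job is handed in; nothing more can be done
```

The rotor is fully down on the spindle with its keyways over the drive pins. I handed the job in at about 21.8 s while still gripping and pressing it; no verdict is reported.

I gripped the black rotor by its hub, slid it 90 mm out of the white dock, lifted it and lowered it onto the spindle until it rested on the pins. Turning it under a light push made it drop within 45°. I then turned it back about 4.5° to relieve the torque and pushed it down.

**Last checks:**
- **Height:** the gripper tip (TCP) stopped at z = 98.6 mm, 8.9 mm below the height at which the rotor rested on the pins. The expected drop is 9 mm.
- **Hard stop:** pressing 1 mm further raised the vertical force from 17 to 22 N with no more travel, well above the spring's 9.5 N.
- **Position:** the tip was within 0.2 mm of the measured spindle axis. The hub had not slipped in the fingers, and the rotor looked level in the bowl.

**Not resolved:** a side force of about 8 N remained. Shifting 1 mm to ease it barely changed it. I did not measure the washer's travel directly, only inferred it from the height. I did not check the bystanders in the images at the end, but nothing I moved came near them.

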